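Load a thrust washer into the spring-fed washer feeder

ROBOT

A 6-joint arm with a two-finger parallel gripper is mounted at the origin on a cart in front of the work surface, level with it; the furniture and walls round the work are solid. World frame = base frame: x ahead of the robot, y to its left, z up, the work surface at z = 0. Lengths are in m, angles in rad, forces in N, time in s.
With the tool pointing down it reaches from about 0.35 to 0.875 m from the base axis. Payload 4.2 kg.
Tool frame: the origin (TCP) lies at the very end of the fingers, on their centre line; the grasp point (between the pads) lies 19 mm behind it; x points along the fingers, y is the direction in which the jaws open and shut, and the axes are right-handed (so a half turn about x gives the same grasp; the last joint's range is limited). The gripper opens to 85 mm and grips with 20 to 120 N. Pads are 22 mm wide; open, the fingers measure 114 mm over their backs; the gripper's body (76 mm by 85 mm) begins 54 mm behind the grasp point. The pads swing forward as they close: fully open they stand 13 mm farther back than shut.
Start: joints at [-0.963, 0.385, 0.008, 0, -1.194, -0.259], TCP at [0.214, -0.587, 0.231] pointing down, gripper open.
Joint ranges: [-3.14, 3.14], [-1.21, 2.06], [-1.07, 1.41], [-3.16, 2.05], [-2.99, -0.16], [-3.1, 3.1]. Speed limits (rad/s): [2.79, 2.79, 3.14, 3.14, 3.14, 3.14].

INTERFACE

Orientations are given as a unit quaternion [w, x, y, z].
In Python, from plant import robot gives the robot as it stands. Calls block until the motion is done:
- robot.move_pose(position, orientation): joint-space move of the TCP to a pose.
- robot.servo_line(position, attitude=None, speed=0.15, stop_force=None): straight line of the TCP; attitude=None keeps the orientation; speed is the mean speed in m/s. With stop_force (N) it stops when the force on the tool has changed by that much, and returns True; else False.
- robot.move_joints(angles): joint-space move.
- robot.command_gripper(opening): finger opening in m; the grip force is fixed at half the most; returns when the fingers have stopped.
- robot.dwell(seconds).
- robot.inverse_kinematics(position, orientation): joint angles nearest the present ones, or None.
- robot.get_obs(): the state.
- robot.grab_frame(name): name is "side" or "top"; returns a dict with "frame" (384x512x3 uint8, red, green, blue), "fx", "fy", "cx", "cy" (pixels), "R" (3x3) and "t" (3): a world point X has camera coordinates R X + t. Camera axes: x right, y down, z forward; pixel columns grow to the right and rows downward; lengths in m; the calibration is good to about 2 mm. A picture is of the moment at which its call begins. There is no depth.
A pose or a line that the arm cannot do raises robot.IKError and nothing moves.
- robot.close_job(): hands the job in, once; it reports no verdict.
The state is a dict: "t": time; "q": joint angles; "qvel": joint speeds; "effort": joint torques, N m; "tool_pos": TCP position; "tcp_rot": TCP orientation; "wrist_force": force on the tool from outside, world axes, zero at the start; "torque": the same for the moment, N m; "gripper_width": finger opening in m.
Only numpy, scipy, OpenCV 4.12 (cv2) and the standard library are available. Lean on these libraries where they do the work, as an engineer would, in place of code of your own. Each camera call takes 0.05 s, during which the arm holds its last target. There are 200 camera calls.

TASK

Load the loose steel thrust washer into the spring-fed washer feeder: lay it flat between the guide rods, on top of the washer that is already in there, and push it down against the spring until both orange catches have snapped back over it and hold it down by themselves. The bearing, the brass ring and the tape roll do not belong in the feeder.

Things in the scene. Friction and masses are not known exactly. Their poses are not given: they have to be found in the camera images.
- washer_center (a point): centre (half-way up) of the loose thrust washer: plain flat grey steel ring lying on the bench, 65 mm across, 9 mm thick, 0.12 kg, hole about 28 mm; take it across its outside. z = its axis. Not wanted: the thicker bearing (68 mm, 20 thick), toothed brass ring (71 mm, 10 thick), black tape roll (68 mm, 19 thick) near it.
- feeder_mouth (a point): point on the fixed feeder's upright axis, 70 mm above the bench, level with the flat undersides of the two orange catches; z up, x runs through both catches. Four 8 mm guide rods at x +-30, y +-24 mm, 2 mm clear of the washer, tapered tips 27 mm above the point. Fingers fit on the open +y and -y sides (gap 52 mm along x). Base plate 136 x 94 x 12 mm.
- loaded_top (a point): centre of the top face of the washer already in the feeder, 1 mm under feeder_mouth, on the blue follower. Catches: 16 mm wide, 19 mm high, noses 5 mm over the rim, sloped tops that a pressed washer spreads. A washer laid in rests on these slopes or on this washer, underside 0 to 13 mm above feeder_mouth; it is caught once its top is below feeder_mouth: push it 4 to 8 mm below (about 8 to 15 N).
- follower (a joint): how far the spring-loaded follower under the stack is pushed down, m: 0 at the start (upper stop), about 0.008 with a second washer held under the catches, 0.024 at its lower stop. Spring 6 N at 0, 300 N/m.
Not all that is in view belongs to the job. What is shaped like the part that bears washer_center but green, purple or red is not meant.

How it is judged:
On the way, in this order (a step that is already met when the one before it is completed fails the run):
1. the washer is over the feeder, above the catches, not yet pushed down (horizontal distance between washer_center and feeder_mouth below 0.015 m and z of washer_center in the frame of feeder_mouth above 0.003 m), for 0.1 s.
2. the washer is pushed down against the spring, below the catches (z of washer_center in the frame of feeder_mouth below -0.002 m and value of joint follower above 0.006 m), for 0.1 s.
At the end, for the whole second after the job is handed in: The washer lies flat (within 10 degrees) on the feeder's axis (within 10 mm), its centre 2 to 12 mm below the undersides of the catches, released; the stack under it stays pushed down, the follower at rest 6 to 14 mm below its start (all of step 2 and horizontal distance between washer_center and feeder_mouth below 0.01 m and z of washer_center in the frame of feeder_mouth above -0.012 m and angle between washer_center's own z axis and vertical below 0.17 rad and value of joint follower below 0.014 m and velocity of joint follower below 0.01 m/s); the robot touches nothing.
It also fails if it takes over 43 s, if anything falls off the work surface, if the arm or the gripper's body presses on something with over 40 N, if the wrist force passes 120 N, or if a joint passes its speed limit or range.

## Working session

There is one attempt and no reset: what is moved stays moved. The work goes in short steps, each a Python script; the robot and the scene stay as the last script left them, time stands still between calls to the robot, and variables do not carry over. Pictures are saved under pics/ and viewed, about 8 in all and at most 12, crops included, and the job is handed in when it is done.

```bash
mkdir -p pics; ls
python3 - <<'E'
from plant import robot
import cv2,numpy as np
for n in("top","side"):
    f=robot.grab_frame(n); cv2.imwrite(f"pics/{n}0.png",cv2.resize(f["frame"][:,:,::-1],None,fx=1.5,fy=1.5,interpolation=cv2.INTER_CUBIC)); R=np.array(f["R"]);print(n,f["fx"],f["cx"],f["cy"],R.round(3).tolist(),(-R.T@f["t"]).round(3))
o=robot.get_obs();print(o["t"],o["tcp_rot"],o["gripper_width"])
E
```

```text
pics
top 499.2530973751735 252.35459459319028 192.19027927201537 [[-0.028, -0.999, 0.015], [-0.995, 0.026, -0.098], [0.097, -0.018, -0.995]] [ 0.391 -0.033  1.219]
side 415.68383754411354 257.2258491793844 198.26005692411502 [[0.987, -0.161, 0.014], [-0.058, -0.435, -0.898], [0.151, 0.886, -0.439]] [ 0.372 -0.87   0.478]
0.1 [ 0.6962284  -0.12198676  0.6965467   0.12332046] 0.084905539223885
```

View pics/top0.png

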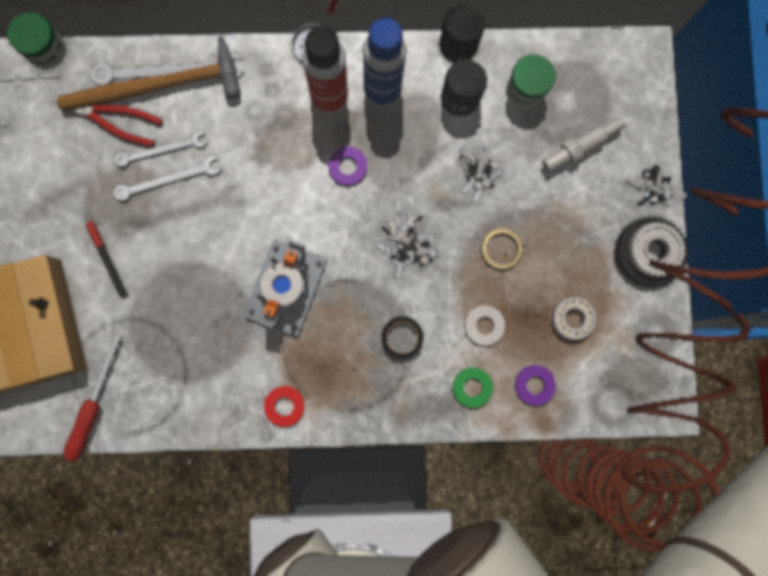

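View pics/side0.png

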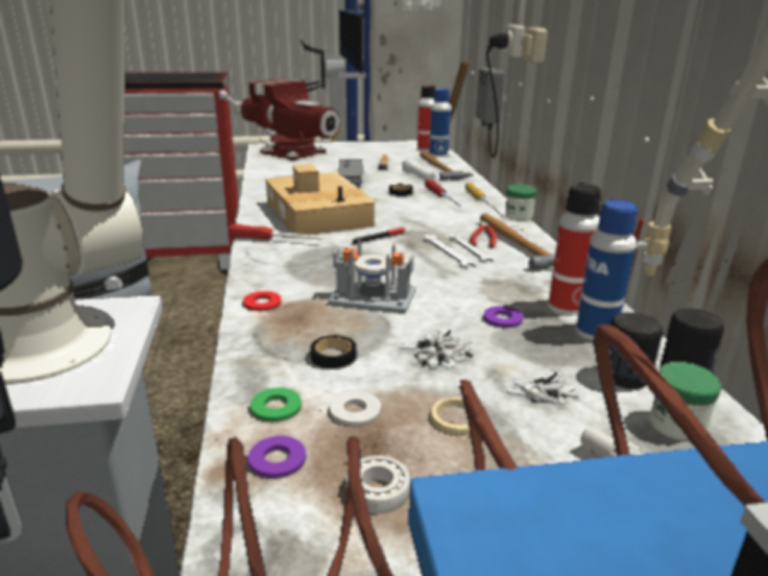

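The top view shows the loose washer at about (485,326)/1.5, with the bearing at (574,319), the brass ring at (502,249) and the tape at (403,339). The feeder has its blue follower at (282,285) and its orange catches at (291,257) and (271,310). The side view agrees: washer at (355,408)/1.5, feeder at (372,265).

```bash
cat > h.py <<'E'
from plant import robot
import cv2,numpy as np
from scipy.spatial.transform import Rotation as Ro
def ray(f,u,v,z):
    R=np.array(f["R"]);c=-R.T@f["t"];d=R.T@np.array([(u-f["cx"])/f["fx"],(v-f["cy"])/f["fy"],1]);return (c+d*(z-c[2])/d[2])
def blobs(m,a=8):
    n,_,s,c=cv2.connectedComponentsWithStats(m.astype(np.uint8)*255);return [(s[i,4],*c[i].round(2)) for i in range(1,n) if s[i,4]>=a]
def quat(yaw): # tool x down, tool y = jaw dir at yaw
    y=np.array([np.cos(yaw),np.sin(yaw),0]);x=np.array([0,0,-1.]);q=Ro.from_matrix(np.c_[x,y,np.cross(x,y)]).as_quat();return q[[3,0,1,2]]
E
python3 - <<'E'
from h import *
for n,wc,fc in(("top",(323,217),(188,190)),("side",(237,272),(248,175))):
    f=robot.grab_frame(n);im=f["frame"];h=cv2.cvtColor(im,cv2.COLOR_RGB2HSV)
    M=np.zeros(im.shape[:2],bool);M[fc[1]-35:fc[1]+35,fc[0]-35:fc[0]+35]=1
    og=blobs(M&(h[...,0]<18)&(h[...,1]>150)&(h[...,2]>90),4);bl=blobs(M&(abs(h[...,0].astype(int)-112)<14)&(h[...,1]>140),4)
    print(n,"orange",[(b,ray(f,b[1],b[2],.08).round(4)) for b in og],"blue",[(b,ray(f,b[1],b[2],.069).round(4)) for b in bl])
    x,y=wc;S=24;g=cv2.resize(im[y-S:y+S,x-S:x+S],None,fx=8,fy=8,interpolation=cv2.INTER_CUBIC)
    hs=cv2.cvtColor(g,cv2.COLOR_RGB2HSV);_,th=cv2.threshold(cv2.GaussianBlur(g[...,2],(0,0),4),0,255,cv2.THRESH_OTSU)
    cs,hi=cv2.findContours(th,cv2.RETR_CCOMP,cv2.CHAIN_APPROX_NONE)
    for c in cs:
        if cv2.contourArea(c)>3000:
            e=cv2.fitEllipse(c);u=x-S+(e[0][0]+.5)/8-.5;v=y-S+(e[0][1]+.5)/8-.5;print(" washer",u,v,np.array(e[1])/8,ray(f,u,v,.009).round(4),ray(f,u,v,.0045).round(4));cv2.ellipse(g,e,(255,0,0),1)
    k=cv2.resize(im[fc[1]-30:fc[1]+30,fc[0]-30:fc[0]+30],(384,384),interpolation=cv2.INTER_CUBIC)
    cv2.imwrite(f"pics/c_{n}.png",np.hstack([g,k])[:,:,::-1])
a=[cv2.imread(f"pics/c_{n}.png") for n in("top","side")];cv2.imwrite("pics/c.png",cv2.resize(np.vstack(a),(600,600)))
E
```

```text
top orange [((np.int32(36), np.float64(193.33), np.float64(172.31)), array([0.5516, 0.0805, 0.08  ])), ((np.int32(55), np.float64(180.64), np.float64(204.95)), array([0.4772, 0.1106, 0.08  ]))] blue [((np.int32(73), np.float64(187.33), np.float64(189.15)), array([0.5142, 0.0961, 0.069 ]))]
 washer 314.34394550323486 218.91303825378418 [40.62078476 48.59686661] [ 0.44   -0.2036  0.009 ] [ 0.4402 -0.2043  0.0045]
 washer 323.1796073913574 216.091890335083 [11.43195915 11.97523594] [ 0.4463 -0.2254  0.009 ] [ 0.4465 -0.2261  0.0045]
side orange [((np.int32(16), np.float64(263.44), np.float64(154.06)), array([0.5722, 0.2082, 0.08  ])), ((np.int32(16), np.float64(230.94), np.float64(169.06)), array([0.4707, 0.109 , 0.08  ])), ((np.int32(35), np.float64(264.34), np.float64(172.46)), array([0.551 , 0.0759, 0.08  ]))] blue []
 washer 234.34421157836914 262.3257808685303 [36.47953033 52.17395401] [ 0.4438 -0.1986  0.009 ] [ 0.4445 -0.1922  0.0045]
 washer 236.68217849731445 269.8248596191406 [ 8.69313622 14.94319916] [ 0.4454 -0.2238  0.009 ] [ 0.4461 -0.2176  0.0045]
```

View pics/c.png

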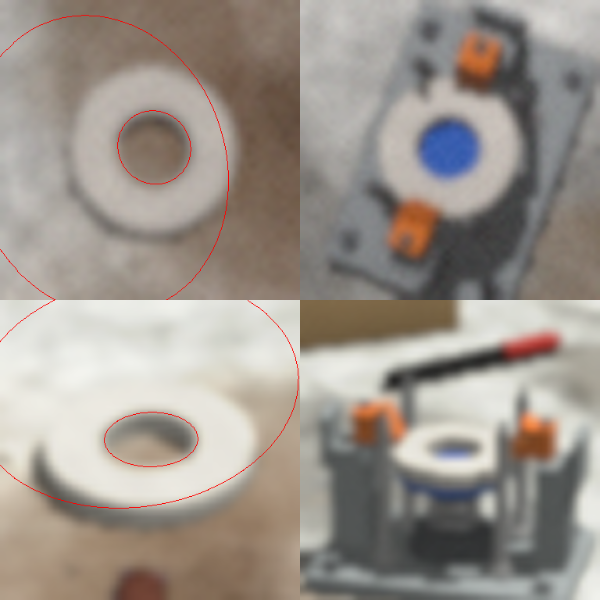

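The crops confirm it: the loose washer's hole is at top px (323.2,216.1), and the feeder washer is centred between the two catches. That puts the washer at about (0.446,-0.226) and the feeder axis at about (0.5135,0.0945), with its x axis at yaw -22°.

Run:
```python
from h import *
W=np.array([.4457,-.2257]);F=np.array([.5135,.0945]);best=None
for k in(68,-112):
    q=quat(np.radians(k));a=robot.inverse_kinematics([*W,.1],q);b=robot.inverse_kinematics([*F,.2],q)
    print(k,a if a is None else np.round(a,2),b if b is None else np.round(b,2))
    if a is not None and b is not None and (best is None or max(abs(a[5]),abs(b[5]))<best[0]): best=(max(abs(a[5]),abs(b[5])),k)
k=best[1];q=quat(np.radians(k));print("use",k)
robot.move_pose([*W,.07],q)
robot.command_gripper(.079)
print(robot.get_obs()["wrist_force"])
s=robot.servo_line([*W,.005],speed=.1)
s=robot.servo_line([*W,-.016],speed=.02,stop_force=4)
o=robot.get_obs();print(s,o["tool_pos"],o["wrist_force"],o["gripper_width"])
p=o["tool_pos"];robot.servo_line([*W,p[2]+.006],speed=.05)
robot.command_gripper(.05)
o=robot.get_obs();print(o["t"],o["tool_pos"],o["wrist_force"],o["gripper_width"])
```

```text
68 [-0.14  0.32 -0.47  0.   -0.78 -1.81] [ 0.49  0.24 -0.29  0.   -1.04 -2.45]
-112 [-0.14  0.32 -0.47  0.   -0.78  1.33] [ 0.49  0.24 -0.29  0.   -1.04  0.69]
use -112
[ 0.56771967 -1.24284629  0.4035304 ]
True [ 0.4456131  -0.22569083 -0.01059813] [-0.95096682  0.38939807  4.13815646] 0.07907249004219799
4.2667 [ 0.44568098 -0.22565139 -0.00383424] [-0.76787461  1.63822154  7.88756707] 0.06138105467301584
```

Run:
```python
from h import *
o=robot.get_obs();p=o["tool_pos"]
robot.servo_line([p[0],p[1],.16],speed=.15)
o=robot.get_obs();print(o["t"],o["tool_pos"],o["wrist_force"],o["gripper_width"])
im=[]
for n in("top","side"):
    f=robot.grab_frame(n);R=np.array(f["R"]);c=R@np.array([p[0],p[1],.17])+f["t"];u=int(f["fx"]*c[0]/c[2]+f["cx"]);v=int(f["fy"]*c[1]/c[2]+f["cy"]);print(n,u,v)
    im.append(cv2.resize(f["frame"][max(v-45,0):,max(u-45,0):][:90,:90],(400,400),interpolation=cv2.INTER_CUBIC))
cv2.imwrite("pics/g.png",np.hstack(im)[:,:,::-1])
```

```text
5.5167 [ 0.4449376  -0.22544433  0.1589736 ] [ 0.42892028  0.5793381  -1.48208281] 0.06113125754481723
top 335 212
side 236 193
```

View pics/g.png

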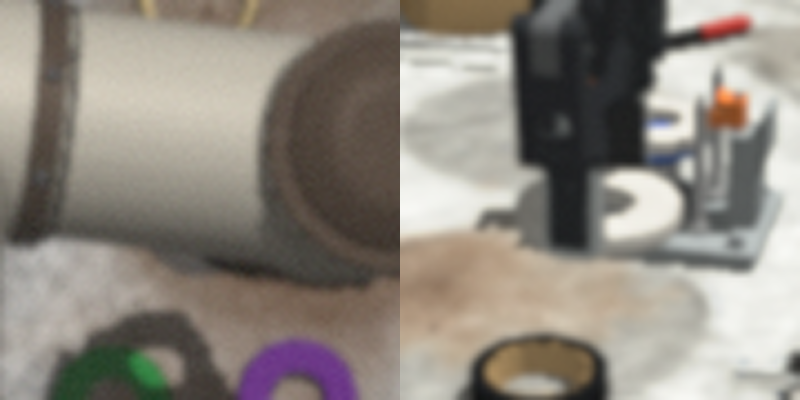

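The picture shows the washer held flat, at crop (601,208). That is centred on the tool to within about 2 mm. Next I'll hover over the feeder.

Run:
```python
from h import *
F=np.array([.5135,.0945]);q=quat(np.radians(-112))
robot.move_pose([*F,.16],q)
robot.servo_line([*F,.105],speed=.1)
o=robot.get_obs();print(o["t"],o["tool_pos"],o["wrist_force"],o["gripper_width"])
f=robot.grab_frame("side");R=np.array(f["R"])
def pr(X): c=R@np.array(X)+f["t"];return np.array([f["fx"]*c[0]/c[2]+f["cx"],f["fy"]*c[1]/c[2]+f["cy"]])
u0,v0=215,135;s=8
g=cv2.resize(f["frame"][v0:v0+70,u0:u0+70],None,fx=s,fy=s,interpolation=cv2.INTER_CUBIC).copy()
px=lambda X:tuple(int(a) for a in ((pr(X)-[u0,v0]+.5)*s))
a=np.radians(-22);ex=np.array([np.cos(a),np.sin(a)]);ey=np.array([-ex[1],ex[0]])
for i in(-30,30):
    for j in(-24,24):
        P=F+ex*i/1000+ey*j/1000
        cv2.line(g,px([*P,.012]),px([*P,.097]),(255,0,0),1)
T=o["tool_pos"]
pts=np.array([px([T[0]+.0325*np.cos(t),T[1]+.0325*np.sin(t),T[2]+.0038+.009]) for t in np.linspace(0,6.28,60)]);cv2.polylines(g,[pts],True,(0,255,0),1)
pts=np.array([px([F[0]+.0325*np.cos(t),F[1]+.0325*np.sin(t),.069]) for t in np.linspace(0,6.28,60)]);cv2.polylines(g,[pts],True,(255,0,255),1)
cv2.imwrite("pics/h.png",g[:,:,::-1])
```

```text
7.5583 [0.51402841 0.09431567 0.10542279] [ 0.62052253  0.6754882  -1.31483912] 0.06141345475354002
```

View pics/h.png

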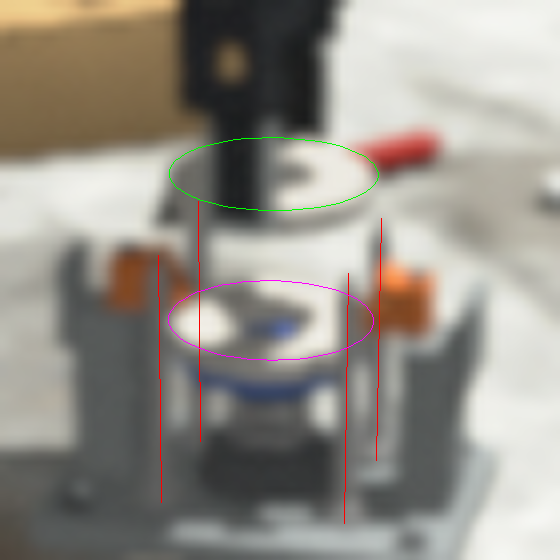

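The overlay shows the held washer on its predicted ellipse (green), and the feeder washer and rods within about 1–2 mm of the predictions. I'll lower it.

Run:
```python
from h import *
F=np.array([.5135,.0945])
P=lambda s:(lambda o:print(s,round(o["t"],2),o["tool_pos"].round(4),o["wrist_force"].round(2),o["torque"].round(2),round(o["gripper_width"],4)))(robot.get_obs())
s=robot.servo_line([*F,.086],speed=.04,stop_force=5);P(s)
if not s:
    s=robot.servo_line([*F,.066],speed=.02,stop_force=5);P(s)
f=robot.grab_frame("side");cv2.imwrite("pics/d.png",cv2.resize(f["frame"][135:205,215:285],(560,560),interpolation=cv2.INTER_CUBIC)[:,:,::-1])
```

```text
False 8.23 [0.5135 0.0945 0.0858] [-0.64  0.04 -0.96] [ 0.02 -0.   -0.03] 0.0613
False 9.38 [0.5132 0.0944 0.0657] [ 0.26  0.1  -2.32] [ 0.06 -0.13  0.04] 0.0613
```

View pics/d.png

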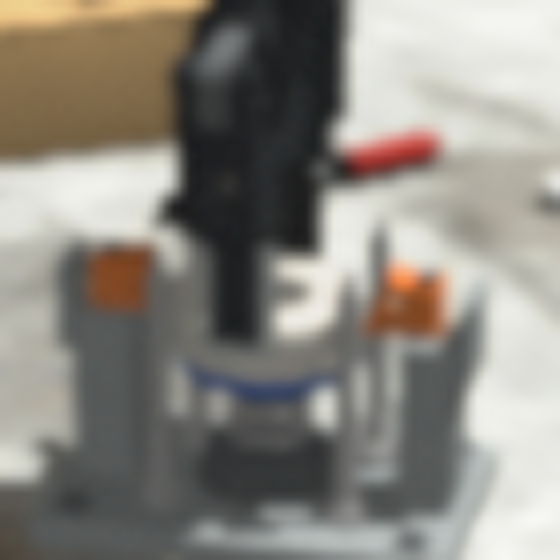

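The washer is between the rods and on top of the loaded one, with the catches spread and no jam. I'll press it down while it is still gripped.

Run:
```python
from h import *
F=np.array([.5135,.0945])
P=lambda s:(lambda o:print(s,round(o["t"],2),o["tool_pos"].round(4),o["wrist_force"].round(2),round(o["gripper_width"],4)))(robot.get_obs())
robot.dwell(.2)
for z in(.060,.055,.051):
    s=robot.servo_line([*F,z],speed=.02,stop_force=30);P(s)
robot.dwell(.4);P("held")
robot.command_gripper(.074);robot.dwell(.2);P("open")
robot.servo_line([*F,.16],speed=.1);P("up")
robot.move_pose([.45,-.15,.25],quat(np.radians(-112)));P("away")
im=[]
for n,(u,v) in(("side",(215,135)),("top",(153,155))):
    im.append(cv2.resize(robot.grab_frame(n)["frame"][v:v+70,u:u+70],(400,400),interpolation=cv2.INTER_CUBIC))
cv2.imwrite("pics/e.png",np.hstack(im)[:,:,::-1])
```

```text
False 10.08 [0.5135 0.0944 0.0602] [-1.1  -0.82  3.59] 0.061
False 10.48 [0.5136 0.0944 0.0553] [-1.97 -1.55  5.77] 0.0612
False 10.83 [0.5136 0.0944 0.0515] [-2.92 -0.52  6.46] 0.0615
held 11.23 [0.5136 0.0944 0.0516] [-2.46 -0.1   7.49] 0.0616
open 11.72 [0.5135 0.0945 0.0507] [0.56 0.31 0.94] 0.0741
up 12.96 [0.513  0.0943 0.1593] [-0.66 -1.07 -0.08] 0.0738
away 14.0 [ 0.4501 -0.1495  0.2494] [-0.1  -0.   -0.85] 0.0738
```

View pics/e.png

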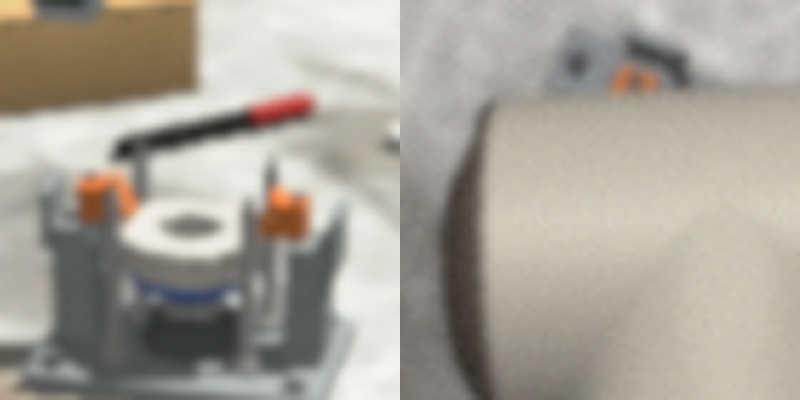

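In the side view both catches look home again, and the follower's blue rim is about 3 px lower (≈8 mm). One last check with the arm out of the way.

Run:
```python
from h import *
robot.move_joints([-0.963,0.385,0.008,0,-1.194,-0.259])
im=[]
for n,fc in(("side",(248,172)),("top",(188,190))):
    f=robot.grab_frame(n);I=f["frame"];h=cv2.cvtColor(I,cv2.COLOR_RGB2HSV)
    M=np.zeros(I.shape[:2],bool);M[fc[1]-35:fc[1]+35,fc[0]-35:fc[0]+35]=1
    print(n,[tuple(map(float,b)) for b in blobs(M&(h[...,0]<18)&(h[...,1]>150)&(h[...,2]>90),4)])
    im.append(cv2.resize(I[fc[1]-30:fc[1]+30,fc[0]-30:fc[0]+30],(400,400),interpolation=cv2.INTER_CUBIC))
cv2.imwrite("pics/f.png",np.hstack(im)[:,:,::-1]);print(robot.get_obs()["t"])
```

```text
side [(16.0, 263.44, 154.06), (17.0, 231.0, 169.12), (35.0, 264.34, 172.46)]
top [(37.0, 193.24, 172.22), (54.0, 180.56, 204.91)]
16.0083
```

View pics/f.png

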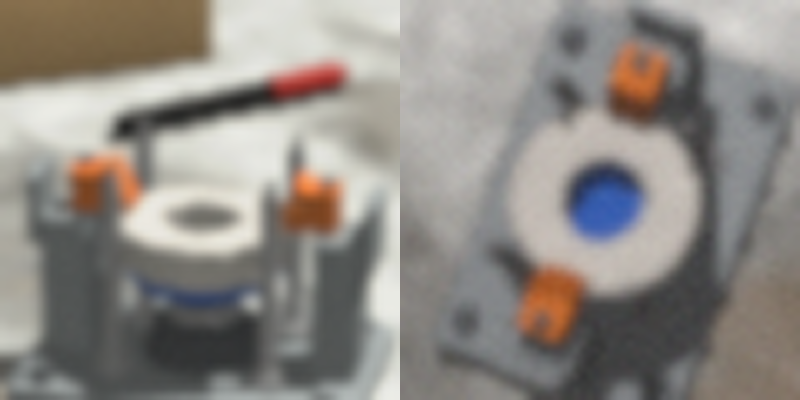

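The catches are back at their original pixels (within 0.1 px), with both noses over the rim. The washer is flat and centred, and the stack is thicker and sits lower. I'm handing it in.

```bash
python3 -c "
from plant import robot
robot.close_job();print(robot.get_obs()['t'])"
```

```text
the job is handed in; nothing more can be done
the job is handed in; nothing more can be done
```

The loose steel washer is in the feeder and held down by both orange catches. I handed the job in at about 16 s on the robot's clock, and no verdict was reported.

I gripped the washer across its outside, lowered it between the rods onto the loaded washer, and pressed it to about 6 mm below the catches. I pressed with the washer still gripped, then let go and moved the arm back to its start position.

**Checks that passed:** In the last pictures both catches are back at their original pixel positions (within 0.1 px), with their noses over the rim. The washer lies flat and centred, and the follower's blue rim is about 3 px lower, which is roughly 8 mm.

**Readings that did not match:**
- **Grip width:** the gripper read 61 mm on the 65 mm washer, although the washer was held flat and straight.
- **Push force:** it was about 7–9 N, at or just under the low end of the expected 8–15 N.

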